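Lift the locking stay of the bit drawer

TASK

The bit drawer is locked by a steel stay with an orange grip, hinged beside the lid hinge. Swing that stay up until it stands upright, so that it clears the drawer and lid, and let go of it. Leave the lid shut and leave the stay with the blue grip down.

Things in the scene. Friction and masses are not known exactly. Their poses are not given: they have to be found in the camera images.
- drawer_stay (a joint): Hinge angle of the ORANGE-gripped stay (rad): 0 = level, locking the drawer; grows as the grip swings up; 1.57 upright; stop at 1.75. Steel bar 16 mm wide, 5 mm thick, over the lid of a green cabinet (140 mm deep, 180 wide, 71 high), its 60 mm tongue hanging before the drawer, 20 mm behind the grip's centre. Friction hinge (0.2 N m): stays where left; 2 to 3 N at the grip lifts it.
- stay_grip (a point): Centre of the orange grip: (mm) drum 24 across, 30 long (pinch its flat ends; it may turn in the fingers), 90 above the table, 25 before the drawer front, open below. Turns with the stay: y = drum axis, parallel to the hinge; stay down: z up, x level towards the hinge. Hinge axis: 170 along its +x and 10 along -z. Joint reading a tips x down by a. Lid knob: 65 along x, 95 along y, top 91 up.
- lid (a joint): Hinge angle of the same cabinet's lid (rad): 0 = shut, grows as it opens. Black, 136 x 180 mm, hinged along the far edge beside the stay's hinge, white knob 22 mm across. Loose; leave it shut.
- blue_stay (a joint): Hinge angle of the like stay with the BLUE grip, on a second, like cabinet beside the first (rad): 0 = down. Leave it down.

How it is judged (in metres and radians):
At the end, for the whole second after the job is handed in: The orange-gripped stay is at rest upright (hinge beyond 1.3 rad, up to its stop at 1.75); the lid is shut and the blue-gripped stay down, both within 0.1 rad (value of joint drawer_stay above 1.3 rad and not (velocity of joint drawer_stay above 0.1 rad/s or velocity of joint drawer_stay below -0.1 rad/s) and value of joint each of lid, blue_stay below 0.1 rad); the robot touches nothing.
It fails at once if the lid is opened (0.25 rad or more) (value of joint lid above 0.25 rad).
It fails at once if the blue-gripped stay is lifted (0.25 rad or more) (value of joint blue_stay above 0.25 rad).
It also fails if it takes over 35 s, if anything falls off the work surface, if the arm or the gripper's body presses on something with over 40 N, if the wrist force passes 120 N, or if a joint passes its speed limit or range.

ROBOT

A 7-joint arm with a two-finger parallel gripper is mounted at the origin on the work surface. World frame = base frame: x ahead of the robot, y to its left, z up, the work surface at z = 0. Lengths are in m, angles in degrees, forces in N, time in s.
With the tool pointing down it reaches from about 0.425 to 1.025 m from the base axis. Payload 9.4 kg.
Tool frame: the origin (TCP) lies between the finger pads; the fingertips stand 17 mm ahead of it and the grasp point (between the pads) lies 2 mm behind it; z points along the fingers, y is the line along which they close (so a half turn about z gives the same grasp; the last joint's range is limited). The gripper opens to 85 mm and grips with 20 to 120 N. Pads are 22 mm wide; open, the fingers measure 114 mm over their backs; the gripper's body (76 mm by 85 mm) begins 54 mm behind the grasp point. The pads swing forward as they close: fully open they stand 13 mm farther back than shut.
Start: joints at [-67.878, 34.337, -0.143, 91.639, 0.103, 54.024, -4.572], TCP at [0.324, 0.649, 0.248] pointing down, gripper open.
Joint ranges: [-147.43, 147.43], [-19.82, 112.94], [-74.19, 73.91], [6.32, 146.72], [-59.91, 239.91], [6.04, 106.73], [-150.56, 150.56]. Speed limits (degrees/s): [127.2, 127.2, 172.46, 172.46, 180, 180, 180].

INTERFACE

Orientations are given as a 3x3 rotation matrix whose columns are the frame's x, y, z axes.
In Python, from cell import observe, eyes, job gives the robot as it stands. The module is installed in compiled form; this text tells all that it offers.
- The arm moves only by the tool move_arm, never from a script. Its argument "steps" is a list of rows, each an object with "offset": the shift along the tool's x, y, z in mm, a list of three; "rotation": the turn, a rotation vector about the tool's x, y, z in rad, a list of three; "grip": the opening in per cent of the stroke, from 0 (shut) to 100 (fully open). A call has exactly 10 rows; each row shifts and turns the commanded pose from where the row before left it, along the tool's axes as they then stand; what a row does not reach is not made up. A row lasts 1/12 s, in which the tool goes at most 41.7 mm and 7.16 degrees, less where a joint would pass 70% of its speed; a pose out of reach is approached as far as the arm can. A call with a gripper value outside its range is refused whole. The fingers move at their own pace and stop on an object; "newtons" is the grip in N (left out, the last holds). Time passes only in rows, so rows that do not move let the fingers close, or fill a call up. It gives the time, the measured TCP pose, the force, the opening and the grip force at its end, in the units of the state.
- observe(): the state, without advancing time (a new reading comes with each control period).
- eyes.capture(name): name is "side" or "top"; returns a dict with "color" (480x640x3 uint8, blue, green, red), "K" (3x3 intrinsics, pixels), "T" (4x4, takes a point from camera to world coordinates). Camera axes: x right, y down, z forward; pixel columns grow to the right and rows downward; lengths in m; the calibration is good to about 2 mm. A picture is of the moment at which its call begins. There is no depth.
- job.finish_job(): hands the job in; it is judged then, once.
The state is a dict: "t": time; "qpos": joint angles; "qvel": joint speeds; "tau": joint torques, N m; "ee_pos": TCP position; "eef_rot": TCP orientation; "contact_force": force on the tool from outside, world axes, zero at the start; "torque": the same for the moment, N m; "opening": finger opening in m; "gripper_force": force on a finger pad.
Only numpy, scipy, OpenCV 4.12 (cv2) and the standard library are available. Lean on these libraries where they do the work, as an engineer would, in place of code of your own. Each camera call takes 0.05 s, during which the arm holds its last target. There are 200 camera calls.

## Working session

There is one attempt and no reset: what is moved stays moved. The work goes in short steps, Python scripts to look and compute and a tool call to move; the robot and the scene stay as the last step left them, time stands still between calls to the robot, and variables do not carry over. Pictures are saved under pics/ and viewed, at most 10 in all, crops included, and the job is handed in when it is done.

Besides the shell and the picture viewer there is one more tool, called after "Emit:" in YAML: its name, and indented under it one key for each argument. move_arm: Moves the arm, as the interface text tells. Its arguments: {"type":"object","properties":{"steps":{"type":"array","items":{"type":"object","properties":{"offset":{"type":"array","items":{"type":"number"}},"rotation":{"type":"array","items":{"type":"number"}},"grip":{"type":"number"}}}},"newtons":{"type":"number"}},"required":["steps"]}

```bash
mkdir -p pics
python3 - <<'E'
from cell import observe, eyes
import cv2,numpy as np
np.set_printoptions(precision=4,suppress=True)
for n in("side","top"):
    c=eyes.capture(n); cv2.imwrite(f"pics/{n}0.png",c["color"]); np.savez(f"{n}.npz",K=c["K"],T=c["T"]); print(n,c["K"],c["T"])
s=observe(); print(s["t"],s["ee_pos"],s["eef_rot"],s["opening"])
E
```

```text
side [[527.7444   0.     326.0282]
 [  0.     527.7444 240.7433]
 [  0.       0.       1.    ]] [[ 0.7708 -0.4202  0.4789  0.2068]
 [-0.6371 -0.5089  0.5789 -0.4814]
 [ 0.0004 -0.7513 -0.66    0.6166]
 [ 0.      0.      0.      1.    ]]
top [[556.5782   0.     323.5207]
 [  0.     556.5782 238.5454]
 [  0.       0.       1.    ]] [[ 0.026  -0.9884  0.1494  0.4053]
 [-0.9995 -0.0232  0.0202 -0.0593]
 [-0.0165 -0.1499 -0.9886  0.9893]
 [ 0.      0.      0.      1.    ]]
0.1 [0.3235 0.6484 0.2475] [[-0.8948  0.4464 -0.0005]
 [ 0.4464  0.8948 -0.0013]
 [-0.0001 -0.0014 -1.    ]] 0.08539689767026151
```

View pics/side0.png

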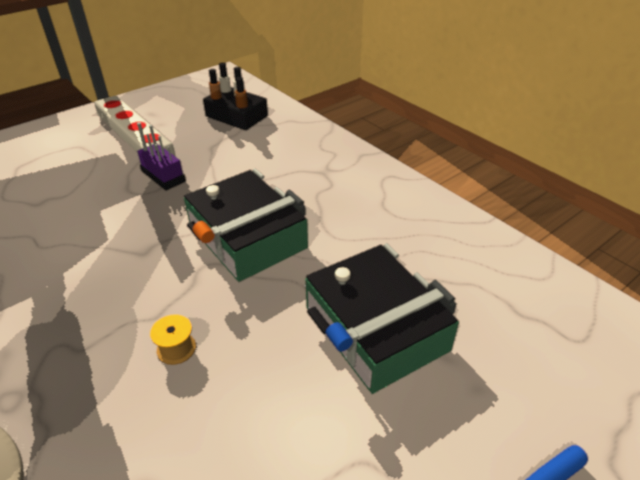

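View pics/top0.png

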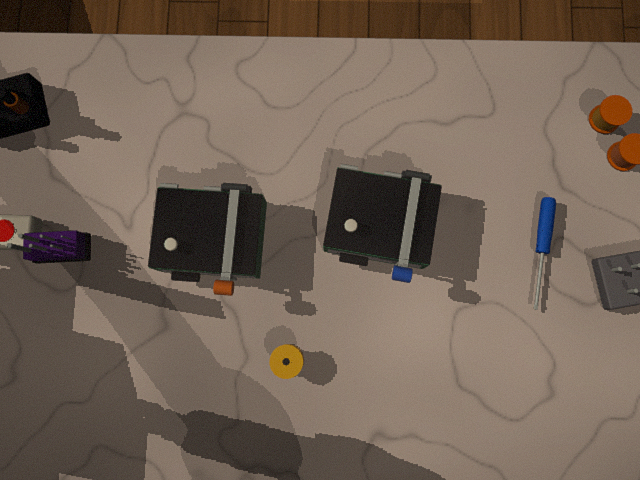

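The side view shows the orange grip near (203,231), with its stay running to a hinge near (292,203). In the top view the grip is near (223,287), the hinge near (237,188) and the knob at (170,244). The blue stay is on the cabinet to the right (lower y).

```bash
cat > h.py <<'E'
import numpy as np
def ray(n,u,v):
    d=np.load(n+".npz"); return d["T"][:3,3], d["T"][:3,:3]@np.linalg.inv(d["K"])@[u,v,1]
def atz(n,u,v,z):
    o,r=ray(n,u,v); return o+r*(z-o[2])/r[2]
def tri(*obs):
    A=np.zeros((3,3));b=np.zeros(3)
    for n,u,v in obs:
        o,r=ray(n,u,v); r=r/np.linalg.norm(r); P=np.eye(3)-np.outer(r,r);A+=P;b+=P@o
    return np.linalg.solve(A,b)
E
python3 - <<'E'
from h import *; import cv2
np.set_printoptions(precision=4,suppress=True)
c=[]
for n,(x,y,w,h) in dict(side=(185,215,35,35),top=(205,270,40,35)).items():
    im=cv2.imread(f"pics/{n}0.png"); hsv=cv2.cvtColor(im,cv2.COLOR_BGR2HSV)[y:y+h,x:x+w]
    m=((hsv[...,0]<14)&(hsv[...,1]>170)&(hsv[...,2]>60)).astype(np.uint8)
    v,u=np.nonzero(m); c.append((n,u.mean()+x,v.mean()+y)); print(c[-1],len(u),cv2.minAreaRect(np.c_[u+x,v+y].astype(np.float32)))
print("grip",tri(*c), atz("top",*c[1][1:],.09),atz("side",*c[0][1:],.09))
print("knob",tri(("top",170,243),("side",213,189)),atz("top",170,243,.091))
a=atz("top",227,277,.082);b=atz("top",236,192,.082);print("stay",a,b,np.degrees(np.arctan2(*(b-a)[1::-1])))
for n,x,y,w,h in(("top",140,170,140,135),("side",175,160,145,120)):
    im=cv2.imread(f"pics/{n}0.png")[y:y+h,x:x+w]; cv2.imwrite(f"pics/{n}0c.png",cv2.resize(im,None,fx=4,fy=4,interpolation=cv2.INTER_CUBIC))
E
```

```text
('side', np.float64(202.71475409836066), np.float64(231.3672131147541)) 305 ((202.75001525878906, 231.25001525878906), (22.62741470336914, 14.849241256713867), 45.0)
('top', np.float64(222.66666666666666), np.float64(287.1111111111111)) 252 ((222.48361206054688, 287.1803283691406), (18.92197036743164, 13.851968765258789), 5.194429397583008)
grip [0.4576 0.1208 0.0878] [0.4579 0.1202 0.09  ] [0.4561 0.1185 0.09  ]
knob [0.5286 0.2122 0.0851] [0.5278 0.2104 0.091 ]
stay [0.4751 0.1156 0.082 ] [0.6178 0.1079 0.082 ] -3.086901295370231
```

View pics/top0c.png

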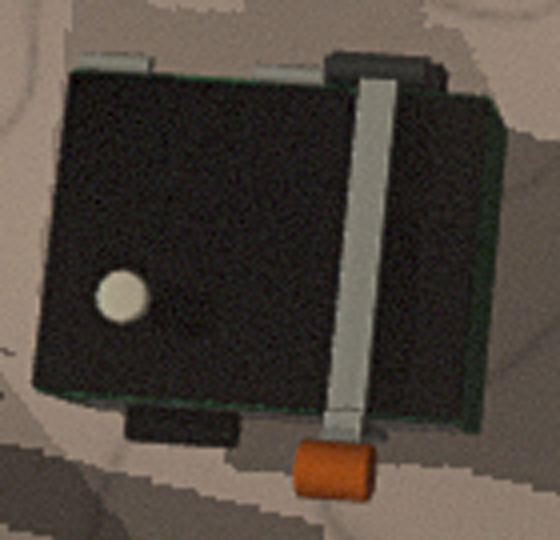

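Emit:
move_arm:
  steps:
    - {"rotation": [0,0,-0.102],"grip": 70}
    - {"rotation": [0,0,-0.102]}
    - {"rotation": [0,0,-0.102]}
    - {"rotation": [0,0,-0.103]}
    - {"offset": [-10,-32.5,0]}
    - {"offset": [-10,-32.5,0]}
    - {"offset": [-10,-32.5,0]}
    - {"offset": [-10,-32.5,0]}
    - {"offset": [-10,-32.5,0]}
    - {"offset": [-10,-32.5,0]}
  newtons: 20

```text
invalid input
```

Emit:
move_arm:
  steps:
    - {"offset": [-10,-32.5,0]}
    - {"offset": [-10,-32.5,0]}
    - {"offset": [-10,-32.5,0]}
    - {"offset": [-10,-32.5,0]}
    - {"offset": [-10,-32.5,0]}
    - {"offset": [-10,-32.5,0]}
    - {"offset": [-10,-32.5,0]}
    - {"offset": [-10,-32.5,0]}
    - {"offset": [-10,-32.5,0]}
    - {"offset": [0,0,0]}

```text
invalid input
```

Emit:
move_arm:
  steps:
    - {"offset": [0,0,0],"rotation": [0,0,-0.102],"grip": 70}
    - {"offset": [0,0,0],"rotation": [0,0,-0.102],"grip": 70}
    - {"offset": [0,0,0],"rotation": [0,0,-0.102],"grip": 70}
    - {"offset": [0,0,0],"rotation": [0,0,-0.103],"grip": 70}
    - {"offset": [-10,-32.5,0],"rotation": [0,0,0],"grip": 70}
    - {"offset": [-10,-32.5,0],"rotation": [0,0,0],"grip": 70}
    - {"offset": [-10,-32.5,0],"rotation": [0,0,0],"grip": 70}
    - {"offset": [-10,-32.5,0],"rotation": [0,0,0],"grip": 70}
    - {"offset": [-10,-32.5,0],"rotation": [0,0,0],"grip": 70}
    - {"offset": [-10,-32.5,0],"rotation": [0,0,0],"grip": 70}
  newtons: 20

```text
t: 0.93
ee_pos: [0.3732, 0.449, 0.248]
eef_rot: [[-0.999, 0.054, -0.0], [0.054, 0.999, -0.001], [0.0, -0.001, -1.0]]
contact_force: [0.3, -1.2, -0.4]
opening: 0.0593
gripper_force: 0.0
```

Emit:
move_arm:
  steps:
    - {"offset": [-11.3,-36,4],"rotation": [0,0,0],"grip": 70}
    - {"offset": [-11.3,-36,4],"rotation": [0,0,0],"grip": 70}
    - {"offset": [-11.3,-36,4],"rotation": [0,0,0],"grip": 70}
    - {"offset": [-11.3,-36,4],"rotation": [0,0,0],"grip": 70}
    - {"offset": [-11.3,-36,4],"rotation": [0,0,0],"grip": 70}
    - {"offset": [-11.3,-36,4],"rotation": [0,0,0],"grip": 70}
    - {"offset": [-11.3,-36,4],"rotation": [0,0,0],"grip": 70}
    - {"offset": [-11.3,-36,4],"rotation": [0,0,0],"grip": 70}
    - {"offset": [-11.3,-36,4],"rotation": [0,0,0],"grip": 70}
    - {"offset": [0,0,0],"rotation": [0,0,0],"grip": 70}

```text
t: 1.77
ee_pos: [0.4579, 0.1142, 0.2115]
eef_rot: [[-0.998, 0.063, -0.001], [0.063, 0.998, -0.004], [0.001, -0.004, -1.0]]
contact_force: [-0.8, -0.8, 0.0]
opening: 0.0598
gripper_force: 0.0
```

Run:
```python
from cell import observe, eyes
import cv2
for i in range(4): c=eyes.capture("side")
cv2.imwrite("pics/s1.png",cv2.resize(c["color"][100:280,120:340],None,fx=3,fy=3)); s=observe(); print(s["t"],s["ee_pos"])
```

```text
1.9667 [0.45716799 0.12271156 0.2123094 ]
```

View pics/s1.png

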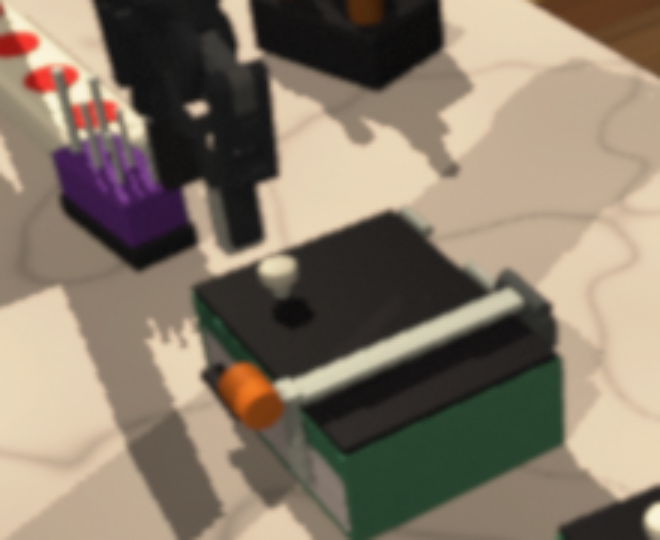

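The open gripper stands above the orange grip, which is at crop (250,395). The path straight down is clear.

Emit:
move_arm:
  steps:
    - {"offset": [0,0,16],"rotation": [0,0,0],"grip": 70}
    - {"offset": [0,0,16],"rotation": [0,0,0],"grip": 70}
    - {"offset": [0,0,16],"rotation": [0,0,0],"grip": 70}
    - {"offset": [0,0,16],"rotation": [0,0,0],"grip": 70}
    - {"offset": [0,0,16],"rotation": [0,0,0],"grip": 70}
    - {"offset": [0,0,16],"rotation": [0,0,0],"grip": 70}
    - {"offset": [0,0,16],"rotation": [0,0,0],"grip": 70}
    - {"offset": [0,0,13],"rotation": [0,0,0],"grip": 70}
    - {"offset": [0,0,0],"rotation": [0,0,0],"grip": 70}
    - {"offset": [0,0,0],"rotation": [0,0,0],"grip": 70}

```text
t: 2.8
ee_pos: [0.4567, 0.1232, 0.087]
eef_rot: [[-0.999, 0.051, -0.001], [0.051, 0.999, -0.0], [0.001, -0.0, -1.0]]
contact_force: [-0.6, 0.3, -0.3]
opening: 0.0598
gripper_force: 0.0
```

Run:
```python
from cell import observe, eyes
import cv2
c=eyes.capture("side")
cv2.imwrite("pics/s2.png",cv2.resize(c["color"][140:280,120:340],None,fx=3.5,fy=3.5)); s=observe(); print(s["t"],s["ee_pos"],s["contact_force"])
```

```text
2.85 [0.45711259 0.12304024 0.08753298] [ 0.08819606 -0.50189048 -0.45854588]
```

View pics/s2.png

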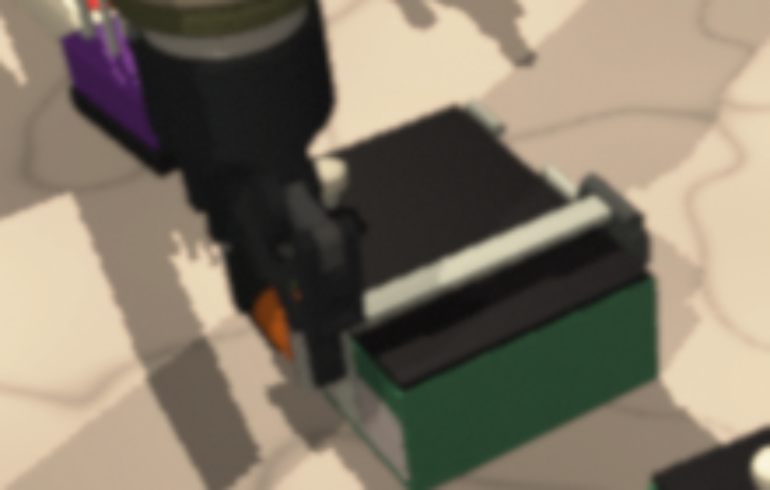

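The fingers straddle the orange drum, at crop (275,320). I'll centre by 2 mm and close.

Emit:
move_arm:
  steps:
    - {"offset": [0,-2.5,0],"rotation": [0,0,0],"grip": 50}
    - {"offset": [0,0,0],"rotation": [0,0,0],"grip": 40}
    - {"offset": [0,0,0],"rotation": [0,0,0],"grip": 30}
    - {"offset": [0,0,0],"rotation": [0,0,0],"grip": 20}
    - {"offset": [0,0,0],"rotation": [0,0,0],"grip": 20}
    - {"offset": [0,0,0],"rotation": [0,0,0],"grip": 20}
    - {"offset": [0,0,0],"rotation": [0,0,0],"grip": 20}
    - {"offset": [0,0,0],"rotation": [0,0,0],"grip": 20}
    - {"offset": [0,0,0],"rotation": [0,0,0],"grip": 20}
    - {"offset": [0,0,0],"rotation": [0,0,0],"grip": 20}
  newtons: 25

```text
t: 3.68
ee_pos: [0.4573, 0.1186, 0.0882]
eef_rot: [[-0.999, 0.054, 0.001], [0.054, 0.999, -0.0], [-0.001, -0.0, -1.0]]
contact_force: [-0.2, -2.7, 5.7]
opening: 0.0297
gripper_force: 29.8
```

Pinched at 29.7 mm, which matches the drum. I'll lift along the arc, 0.5 rad first.

Emit:
move_arm:
  steps:
    - {"offset": [-0.7,0,-8.5],"rotation": [0,0,0],"grip": 20}
    - {"offset": [-1.1,0,-8.4],"rotation": [0,0,0],"grip": 20}
    - {"offset": [-1.6,0,-8.4],"rotation": [0,0,0],"grip": 20}
    - {"offset": [-2,0,-8.3],"rotation": [0,0,0],"grip": 20}
    - {"offset": [-2.4,0,-8.2],"rotation": [0,0,0],"grip": 20}
    - {"offset": [-2.8,0,-8],"rotation": [0,0,0],"grip": 20}
    - {"offset": [-3.2,0,-7.9],"rotation": [0,0,0],"grip": 20}
    - {"offset": [-3.6,0,-7.7],"rotation": [0,0,0],"grip": 20}
    - {"offset": [-4,0,-7.5],"rotation": [0,0,0],"grip": 20}
    - {"offset": [-4.3,0,-7.3],"rotation": [0,0,0],"grip": 20}

```text
t: 4.52
ee_pos: [0.4824, 0.1174, 0.1682]
eef_rot: [[-0.999, 0.054, -0.001], [0.054, 0.999, -0.001], [0.001, -0.001, -1.0]]
contact_force: [-0.3, -5.3, -4.7]
opening: 0.0294
gripper_force: 27.0
```

Run:
```python
from cell import observe, eyes
import cv2,numpy as np
c=eyes.capture("side")
cv2.imwrite("pics/s3.png",cv2.resize(c["color"][120:280,120:340],None,fx=3.5,fy=3.5)); s=observe(); print(s["t"],s["ee_pos"],s["contact_force"],s["opening"])
a=np.arange(.5,1.56,.05);d=170*(1-np.cos(a))+10*np.sin(a);z=170*np.sin(a)+10*np.cos(a)-10
print(np.c_[a[1:],np.diff(d),np.diff(z)].round(1).tolist())
```

```text
4.5667 [0.48315701 0.11742505 0.16929696] [-3.58440796 -4.90142179  1.38676611] 0.029517578058739693
[[0.6, 4.7, 7.1], [0.6, 5.0, 6.9], [0.7, 5.4, 6.6], [0.7, 5.7, 6.3], [0.8, 6.0, 6.0], [0.8, 6.3, 5.7], [0.9, 6.6, 5.4], [0.9, 6.8, 5.1], [1.0, 7.1, 4.7], [1.0, 7.3, 4.4], [1.1, 7.5, 4.0], [1.1, 7.7, 3.6], [1.2, 7.9, 3.2], [1.2, 8.0, 2.8], [1.3, 8.2, 2.4], [1.3, 8.3, 2.0], [1.4, 8.4, 1.6], [1.4, 8.4, 1.2], [1.5, 8.5, 0.7], [1.5, 8.5, 0.3], [1.6, 8.5, -0.1]]
```

View pics/s3.png

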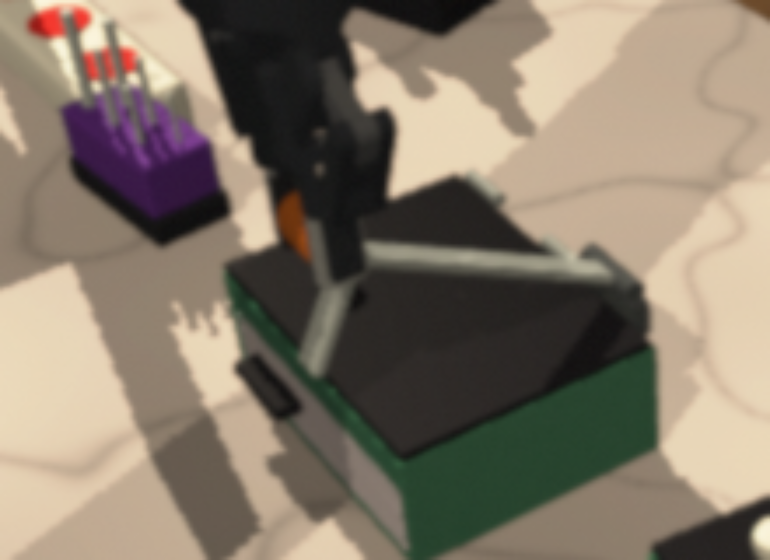

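The stay swings up with the grip held (crop 295,225), and the lid stays shut. I'll continue along the arc.

Emit:
move_arm:
  steps:
    - {"offset": [-4.7,-0.2,-7.1],"rotation": [0,0,0],"grip": 20}
    - {"offset": [-5,-0.2,-6.9],"rotation": [0,0,0],"grip": 20}
    - {"offset": [-5.4,-0.2,-6.6],"rotation": [0,0,0],"grip": 20}
    - {"offset": [-5.7,-0.2,-6.3],"rotation": [0,0,0],"grip": 20}
    - {"offset": [-6,-0.2,-6],"rotation": [0,0,0],"grip": 20}
    - {"offset": [-6.3,0,-5.7],"rotation": [0,0,0],"grip": 20}
    - {"offset": [-6.6,0,-5.4],"rotation": [0,0,0],"grip": 20}
    - {"offset": [-6.8,0,-5.1],"rotation": [0,0,0],"grip": 20}
    - {"offset": [-7.1,0,-4.7],"rotation": [0,0,0],"grip": 20}
    - {"offset": [-7.3,0,-4.4],"rotation": [0,0,0],"grip": 20}

```text
t: 5.4
ee_pos: [0.5444, 0.1142, 0.2263]
eef_rot: [[-0.999, 0.053, 0.001], [0.053, 0.999, 0.001], [-0.001, 0.001, -1.0]]
contact_force: [-1.7, 2.7, -1.6]
opening: 0.0296
gripper_force: 26.5
```

Emit:
move_arm:
  steps:
    - {"offset": [-7.5,0,-4],"rotation": [0,0,0],"grip": 20}
    - {"offset": [-7.7,0,-3.6],"rotation": [0,0,0],"grip": 20}
    - {"offset": [-7.9,0,-3.2],"rotation": [0,0,0],"grip": 20}
    - {"offset": [-8,0,-2.8],"rotation": [0,0,0],"grip": 20}
    - {"offset": [-8.2,0,-2.4],"rotation": [0,0,0],"grip": 20}
    - {"offset": [-8.3,0,-2],"rotation": [0,0,0],"grip": 20}
    - {"offset": [-8.4,0,-1.6],"rotation": [0,0,0],"grip": 20}
    - {"offset": [-8.4,0,-1.2],"rotation": [0,0,0],"grip": 20}
    - {"offset": [-8.5,0,-0.7],"rotation": [0,0,0],"grip": 20}
    - {"offset": [-8.5,0,-0.3],"rotation": [0,0,0],"grip": 20}

```text
t: 6.23
ee_pos: [0.6261, 0.1103, 0.248]
eef_rot: [[-0.999, 0.053, 0.001], [0.053, 0.999, 0.001], [-0.001, 0.001, -1.0]]
contact_force: [-2.5, 3.8, 1.2]
opening: 0.0295
gripper_force: 26.8
```

Run:
```python
from cell import observe, eyes
import cv2,numpy as np
for i in range(3):c=eyes.capture("side")
cv2.imwrite("pics/s4.png",cv2.resize(c["color"][60:280,120:340],None,fx=2.7,fy=2.7)); s=observe(); print(s["t"],s["ee_pos"],s["contact_force"],s["opening"])
```

```text
6.3833 [0.62672767 0.11028263 0.24804102] [0.27057169 6.13595934 0.83823981] 0.029389114625371544
```

View pics/s4.png

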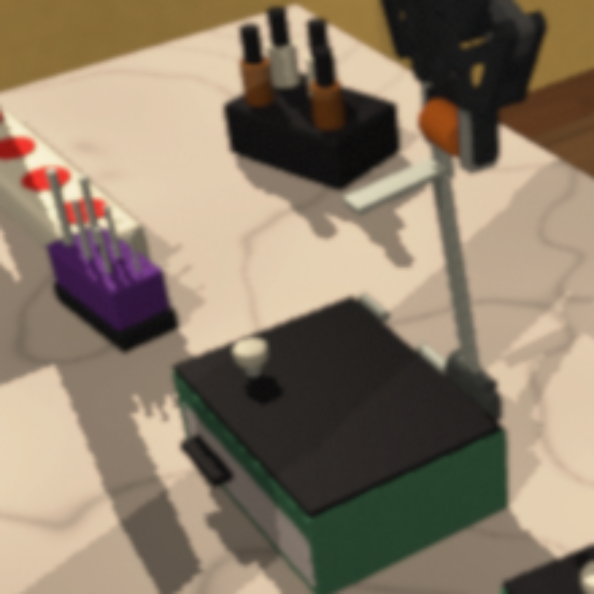

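The stay is upright, with the orange drum at crop (440,125) and the bar vertical down to the hinge. The lid is shut. Now I'll open and retreat upwards.

Emit:
move_arm:
  steps:
    - {"offset": [0,0,0],"rotation": [0,0,0],"grip": 40}
    - {"offset": [0,0,0],"rotation": [0,0,0],"grip": 60}
    - {"offset": [0,0,0],"rotation": [0,0,0],"grip": 80}
    - {"offset": [0,0,0],"rotation": [0,0,0],"grip": 80}
    - {"offset": [0,0,0],"rotation": [0,0,0],"grip": 80}
    - {"offset": [0,0,0],"rotation": [0,0,0],"grip": 80}
    - {"offset": [0,0,0],"rotation": [0,0,0],"grip": 80}
    - {"offset": [0,0,-5],"rotation": [0,0,0],"grip": 80}
    - {"offset": [0,0,-10],"rotation": [0,0,0],"grip": 80}
    - {"offset": [0,0,-10],"rotation": [0,0,0],"grip": 80}

```text
t: 7.22
ee_pos: [0.6248, 0.1093, 0.2733]
eef_rot: [[-0.999, 0.054, -0.0], [0.054, 0.999, -0.0], [0.0, -0.0, -1.0]]
contact_force: [0.8, -0.4, 0.3]
opening: 0.0683
gripper_force: 0.0
```

Emit:
move_arm:
  steps:
    - {"offset": [0,0,-12],"rotation": [0,0,0],"grip": 80}
    - {"offset": [0,0,-12],"rotation": [0,0,0],"grip": 80}
    - {"offset": [0,0,-12],"rotation": [0,0,0],"grip": 80}
    - {"offset": [0,0,-12],"rotation": [0,0,0],"grip": 80}
    - {"offset": [0,0,-12],"rotation": [0,0,0],"grip": 80}
    - {"offset": [0,0,-12],"rotation": [0,0,0],"grip": 80}
    - {"offset": [0,0,-8],"rotation": [0,0,0],"grip": 80}
    - {"offset": [0,0,0],"rotation": [0,0,0],"grip": 80}
    - {"offset": [0,0,0],"rotation": [0,0,0],"grip": 80}
    - {"offset": [0,0,0],"rotation": [0,0,0],"grip": 80}

```text
t: 8.05
ee_pos: [0.6245, 0.1092, 0.352]
eef_rot: [[-0.999, 0.054, -0.001], [0.054, 0.999, -0.0], [0.001, -0.0, -1.0]]
contact_force: [-0.4, -0.1, -0.8]
opening: 0.0681
gripper_force: 0.0
```

Run:
```python
from cell import observe, eyes
import cv2,numpy as np
c=eyes.capture("side")
cv2.imwrite("pics/s5.png",c["color"]); s=observe(); print(s["t"],s["ee_pos"],s["contact_force"],s["opening"])
```

```text
8.1 [0.62447894 0.10917933 0.3517936 ] [ 0.38940146 -0.16544405 -0.661864  ] 0.06835499087361334
```

View pics/s5.png

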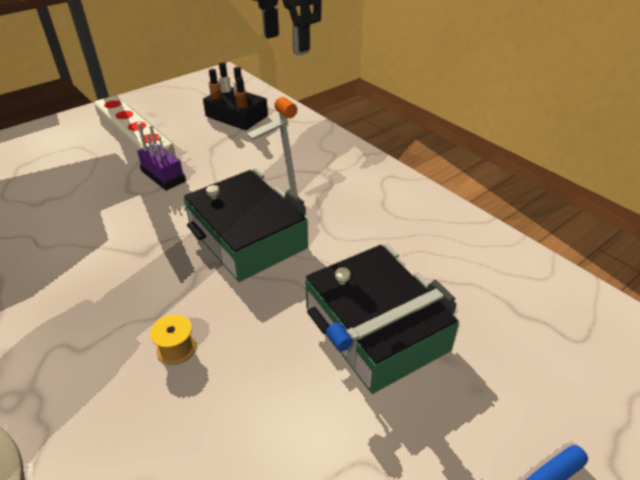

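The orange stay stands upright, with its grip at (286,107). The lid is shut, the blue stay is down (grip at 339,336) and the gripper is clear.

```bash
python3 -c "
from cell import job
print(job.finish_job())"
```

```text
the job is handed in; nothing more can be done
None
```

The orange-gripped stay stands upright and released, the lid is shut, the blue stay is down, and the job is handed in at about 8 s on the robot's clock (no verdict was returned).

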